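Snap the cover plate onto the stirrer drive unit

ROBOT

A 6-joint arm with a two-finger parallel gripper is mounted at the origin on the work surface. World frame = base frame: x ahead of the robot, y to its left, z up, the work surface at z = 0. Lengths are in mm, angles in degrees, forces in N, time in s.
With the tool pointing down it reaches from about 350 to 975 mm from the base axis. Payload 7.1 kg.
Tool frame: the origin (TCP) lies on the centre line of the jaws, within the pads' length; the fingertips stand 25 mm ahead of it and the grasp point (between the pads) lies 6 mm ahead of it (ctrl.nose_length is the distance from the TCP to the fingertips, in mm); z points along the fingers, y is the line along which they close (so a half turn about z gives the same grasp; the last joint's range is limited). The gripper opens to 88 mm and grips with 3 to 60 N. Pads are 20 mm wide; open, the fingers measure 115 mm over their backs; the gripper's body (75 mm by 178 mm) begins 61 mm behind the grasp point.
Start: joints at [-66.807, 24.242, 93.386, -0, 62.372, -1.089], TCP at [257.032, -569.684, 247.675] pointing down, gripper open.
Joint ranges: [-172.04, 172.04], [-51.8, 120.97], [4.93, 147.93], [-75.15, 255.16], [6.16, 154.13], [-145.62, 145.62]. Speed limits (degrees/s): [136.94, 136.94, 172.46, 180, 180, 180].

INTERFACE

Orientations are given as [roll, pitch, yaw] about the fixed x, y, z axes, in that order (R = Rz(yaw) Ry(pitch) Rx(roll)).
In Python, from plant import ctrl gives the robot as it stands.
- The arm moves only by the shell command python3 -m crank 'ROWS' [FORCE]. ROWS is JSON, a list of rows, each a list of 3 entries, a list of its own where there are three numbers: the shift along the tool's x, y, z in m, then the turn about the tool's z in rad, then the opening, from -1 (shut) to 1 (fully open). A call has exactly 10 rows; each row shifts and turns the commanded pose from where the row before left it, along the tool's axes as they then stand; what a row does not reach is not made up. A row lasts 1/8 s, in which the tool goes at most 62.5 mm and 10.7 degrees, less where a joint would pass 70% of its speed; a pose out of reach is approached as far as the arm can. A call with a gripper value outside its range is refused whole. The fingers move at their own pace and stop on an object; FORCE is the grip in N (left out, the last holds). Time passes only in rows, so rows that do not move let the fingers close, or fill a call up. It gives the time, the measured TCP pose, the force, the opening and the grip force at its end, in the units of the state.
- ctrl.get_state(): the state, without advancing time (a new reading comes with each control period).
- ctrl.grab_frame(name): name is "scene" or "top"; returns the picture (420x560x3 uint8, blue, green, red); there is no depth.
- ctrl.camera_params(name): a dict with "K" (3x3 intrinsics, pixels), "k1" (the pictures are not rectified: a ray, as slopes to the right and down, at radius r is drawn at 1 + k1 r^2 times it, then the intrinsics apply), "R" (3x3) and "t" (3): a world point X has camera coordinates R X + t. Camera axes: x right, y down, z forward; pixel columns grow to the right and rows downward; lengths in mm; the calibration is good to about 2 mm. A picture is of the moment at which its call begins. camera_params takes no time and is no camera call.
- ctrl.hand_in(): hands the job in; it is judged then, once.
Trained networks look in the newest picture that a camera, given by its name, has taken for a name from the list of things; names that differ only in an ending like _2 or _b are one class to them, and where a whole thing is asked for, a point or a joint stands for the part that bears it (a point fixed in the world has none). Each returns a list of dicts, best first, with "score" (0 to 1); they miss things now and then, are a little off and sometimes report something else, mostly with a low value. They report only what shows in the picture. A call takes as long as a camera call.
- ctrl.spot_in(camera, target): "rect" ([left, top, right, bottom] in pixels, round what is visible of it).
- ctrl.silhouettes(camera, target): "pixels" (420x560 bool, what is visible of it) and "rect" ([left, top, right, bottom] in pixels, round what is visible of it).
The state is a dict: "t": time; "joint_positions": joint angles; "joint_velocities": joint speeds; "tau": joint torques, N m; "ee_pos": TCP position; "tcp_rot": TCP orientation; "contact_force": force on the tool from outside, world axes, zero at the start; "wrist_torque": the same for the moment, N m; "opening": opening from 0.0 (shut) to 1.0 (fully open); "gripper_force": force on a finger pad.
Only numpy, scipy, OpenCV 4.12 (cv2) and the standard library are available. Lean on these libraries where they do the work, as an engineer would, in place of code of your own. Each camera call takes 0.05 s, during which the arm holds its last target. There are 200 camera calls.

TASK

The stirrer drive unit stands open: take its cover plate by the bar, lay it over the four standoffs and press it down evenly, a corner or an edge at a time, until all four standoffs have clicked through and it sits fully home, flat on every shoulder. Press gently: the plate must not be forced, dropped or tipped steeply, and the glassware and other things on the bench are to be left where they are.

Things in the scene. Friction and masses are not known exactly. Their poses are not given: they have to be found in the camera images.
- stirrer: Open magnetic-stirrer drive unit, fixed to the bench: grey tray 176 (x) by 146 (y) mm, walls 33 mm high, two black dials on its -x face reaching 12 mm further. Origin: centre of its underside, z up. Four white plastic snap standoffs stand in it at x = +-65, y = +-50 mm, on a screw-set frame: their height differs from time to time and has to be felt out.
- seat (a point): Point of the drive unit 44 mm above its origin: nominal height of the standoffs' shoulders (24 mm wide), really 40 to 48 mm, all four alike. On each shoulder a core 11 mm wide, tapering from 10 mm above the shoulder to 4 mm wide at the tip, 18.5 mm above it. On its +y and -y sides are sprung barbs, 17.7 mm over both at their widest (8.5 mm above the shoulder), sloping in towards the tip.
- rim (a point): Point of the drive unit 33 mm above its origin, level with its walls. How it snaps: laid on, the cover rests on the barbs, its underside about 13 mm above the shoulders. About 8 N straight over a standoff gets it past the barbs' widest part, 4 to 5 mm lower; then it goes on easily and clicks under them as it meets the shoulder. Mid-edge (x = +-65, y = 0) takes two at once with some 15 N.
- cover: Cover plate: aluminium, 170 (x) by 140 (y) by 4 mm, about 0.3 kg, four square 14 mm holes, and in the middle of its upper side a black grip bar 60 (x) by 22 (y) mm, its top 36 mm above the underside. Origin: centre of the underside, z up. Lies flat on the bench, bar up. Fits either way round (half a turn). All four standoffs pressed at once overload it; 20 N at one edge, applied slowly (about 10 mm/s), is safe.
- press (a point): Point on the cover's upper side in the middle of its +x short edge's two holes: x = +65, y = 0 mm of its frame, 4 mm above the underside. Here, at its twin x = -65, y = 0, and up to y = +-27 mm from them is bare plate with room for closed fingers. Once seated, the standoff tips stand 14.5 mm above the plate.
- hole0 (a point): Centre of the cover's hole at x = +65, y = +50 mm in the cover's frame, on the plate's underside.
- hole1 (a point): Centre of the cover's hole at x = +65, y = -50 mm in the cover's frame, on the plate's underside.
- hole2 (a point): Centre of the cover's hole at x = -65, y = -50 mm in the cover's frame, on the plate's underside.
- hole3 (a point): Centre of the cover's hole at x = -65, y = +50 mm in the cover's frame, on the plate's underside.
- beaker: Bystander, to be left alone: clear glass beaker, 60 mm wide, 75 mm high. Origin: centre of its underside.
- cork_ring: Bystander, to be left alone: cork ring, 64 mm wide, 22 mm high. Origin: centre of its underside.
- rod_tin: Bystander, to be left alone: open copper-brown tin, 74 mm wide, 110 mm high, glass rods standing in it up to 195 mm. Origin: centre of its underside.
- amber_bottle: Bystander, to be left alone: brown bottle, 70 mm wide, 170 mm high. Origin: centre of its underside.
- flask: Bystander, to be left alone: conical glass flask, 84 mm wide, 130 mm high. Origin: centre of its underside.
- clamp_boss: Bystander, to be left alone: steel stand clamp lying down, about 110 by 60 mm, 28 mm high. Origin: centre of its underside.
- spatula: Bystander, to be left alone: spatula lying flat, 160 mm long. Origin: in its handle region.

How it is judged (in metres and radians):
On the way, in this order (a step that is already met when the one before it is completed fails the run):
1. the cover is lifted clear of the bench (height (world z) of cover above 0.065 m), for 0.1 s.
2. the cover lies over all four standoffs, their tips in its holes (horizontal distance between cover and stirrer below 0.005 m and angle between the x axis of cover and the x axis of stirrer, either way round below 0.06 rad and z of each of deck_c0, deck_c2, deck_c4, deck_c6 in the frame of cover above -0.0235 m), for 0.2 s.
At the end, for the whole second after the job is handed in: The cover is at rest on the drive unit, centred within 5 mm and in line within 0.06 rad (either way round), with all four holes snapped below the barbs: the plate's underside less than 1.5 mm above each of the four standoff shoulders (horizontal distance between cover and stirrer below 0.005 m and angle between the x axis of cover and the x axis of stirrer, either way round below 0.06 rad and z of each of deck_c0, deck_c2, deck_c4, deck_c6 in the frame of cover above -0.0075 m and linear speed of cover below 0.02 m/s); the robot touches nothing.
It fails at once if the cover is forced or dropped: more than 34 N in all between cover and drive unit (contact force between cover and stirrer above 34 N).
It fails at once if the cover is tipped more than 0.25 rad (14 degrees) (angle between cover's own z axis and vertical above 0.25 rad).
It fails at once if a bystander is moved more than 30 mm (distance of any of beaker, cork_ring, rod_tin, amber_bottle, flask, clamp_boss, spatula from where it was at the start of the episode above 0.03 m).
It also fails if it takes over 61 s, if anything falls off the work surface, if the arm or the gripper's body presses on something with over 40 N, if the wrist force passes 120 N, or if a joint passes its speed limit or range.

## Working session

There is one attempt and no reset: what is moved stays moved. The work goes in short steps, Python scripts to look and compute and a shell command to move; the robot and the scene stay as the last step left them, time stands still between calls to the robot, and variables do not carry over. Pictures are saved under pics/ and viewed, at most 10 in all, crops included, and the job is handed in when it is done.

```bash
mkdir -p pics
cat > h.py <<'E'
import numpy as np, cv2
from plant import ctrl
def proj(n,X):
    c=ctrl.camera_params(n);p=np.atleast_2d(X)@np.array(c['R']).T+np.array(c['t']).ravel()
    s=p[:,:2]/p[:,2:];s=s*(1+c['k1']*(s**2).sum(1,keepdims=True))
    K=np.array(c['K']);return s@K[:2,:2].T+K[:2,2]
def ray(n,uv):
    c=ctrl.camera_params(n);K=np.array(c['K'])
    d=(np.atleast_2d(uv).astype(float)-K[:2,2])@np.linalg.inv(K[:2,:2]).T
    s=d.copy()
    for _ in range(20): s=d/(1+c['k1']*(s**2).sum(1,keepdims=True))
    R=np.array(c['R']);t=np.array(c['t']).ravel()
    return -R.T@t, np.c_[s,np.ones(len(s))]@R
def at_z(n,uv,z):
    o,d=ray(n,uv);return o+d*((z-o[2])/d[:,2])[:,None]
E
python3 - <<'E'
from h import *
for n in('top','scene'):
    im=ctrl.grab_frame(n);cv2.imwrite(f'pics/{n}0.png',im)
    c=ctrl.camera_params(n);print(n,(-np.array(c['R']).T@np.array(c['t']).ravel()).round(),np.array(c['R'])[2].round(2))
    for t in('cover','stirrer','hole0'):
        for r in ctrl.silhouettes(n,t)[:5]:
            m=r['pixels'].astype(np.uint8);z={'cover':4,'stirrer':33,'hole0':0}[t]
            cs,_=cv2.findContours(m,0,1)
            q=cv2.minAreaRect(np.vstack(cs).astype(np.float32)); b=at_z(n,cv2.boxPoints(q),z)
            print(t,round(r['score'],2),np.round(r['rect']),b[:,:2].round().tolist())
print(ctrl.get_state())
E
```

```text
top [ 483.  -16. 1090.] [ 0.06  0.03 -1.  ]
cover 0.88 [195. 178. 257. 243.] [[500.0, 263.0], [664.0, 201.0], [613.0, 71.0], [450.0, 133.0]]
cover 0.49 [323. 187. 385. 260.] [[610.0, -109.0], [621.0, -264.0], [429.0, -274.0], [418.0, -122.0]]
stirrer 0.96 [325. 186. 382. 256.] [[610.0, -108.0], [619.0, -257.0], [428.0, -267.0], [418.0, -119.0]]
stirrer 0.35 [428. 260. 459. 299.] [[338.0, -385.0], [414.0, -450.0], [378.0, -492.0], [302.0, -426.0]]
hole0 0.64 [192. 177. 259. 244.] [[501.0, 265.0], [663.0, 203.0], [611.0, 72.0], [451.0, 134.0]]
scene [1130. -951.  848.] [-0.43  0.7  -0.58]
cover 0.91 [278. 176. 344. 219.] [[461.0, 122.0], [428.0, 304.0], [657.0, 202.0], [669.0, 45.0]]
stirrer 0.69 [191. 223. 278. 286.] [[458.0, -296.0], [372.0, -117.0], [617.0, -113.0], [671.0, -280.0]]
hole0 0.7 [272. 181. 345. 214.] [[461.0, 116.0], [419.0, 293.0], [659.0, 212.0], [679.0, 57.0]]
{'t': 0.4, 'joint_positions': array([-6.68067456e+01,  2.42468550e+01,  9.33939473e+01, -5.55994150e-04,
        6.23737566e+01, -1.08772573e+00]), 'joint_velocities': array([ 0.00196058, -0.10757632, -0.07403159, -0.06367006, -0.07342479,
       -0.00020818]), 'tau': array([-4.39165560e-04, -5.44015718e+01, -2.73661709e+01,  6.43422129e-02,
        1.88512547e-02, -5.56754310e-05]), 'ee_pos': array([ 256.99580467, -569.60157253,  247.5685102 ]), 'tcp_rot': array([-1.79985434e+02,  2.16076410e-04,  2.42812380e+01]), 'contact_force': array([ 0.27769499,  0.32496702, -0.23104121]), 'wrist_torque': array([ 0.02431502, -0.00496509, -0.00323692]), 'gripper_force': 0.0, 'opening': 1.0027274561377588}
```

```bash
ls
```

```text
h.py
pics
```

Run:
```python
from h import *
a=cv2.imread('pics/top0.png')
cv2.imwrite('pics/v1.png',cv2.resize(a[150:300,170:470],None,fx=2.66,fy=2.66,interpolation=2))
```

```text
(no output)
```

View pics/v1.png

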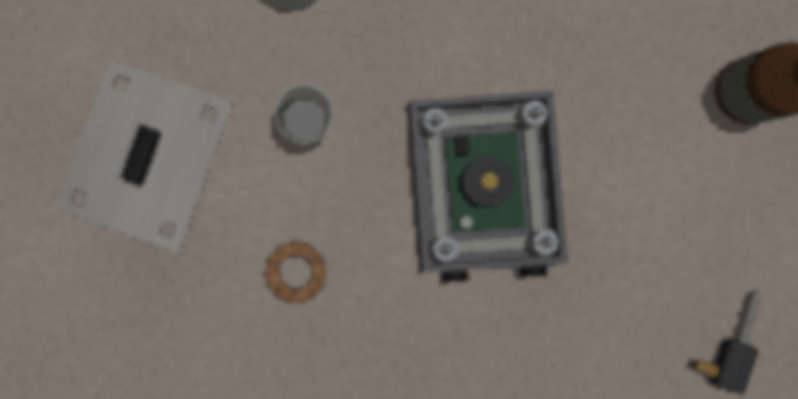

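View pics/scene0.png

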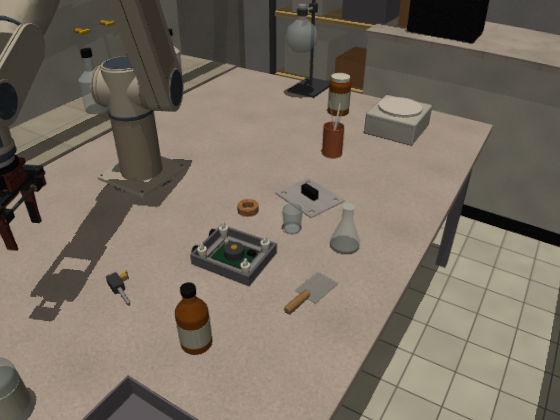

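```bash
cat >> h.py <<'E'
from scipy.optimize import least_squares
SO=np.array([[65,50],[65,-50],[-65,-50],[-65,50.]])
def fitpts(n,uv,z,P=SO):
    """uv in order of P; returns x,y,yaw deg,rms px"""
    def X(p):
        c,s=np.cos(p[2]),np.sin(p[2]);return np.c_[P@np.array([[c,s],[-s,c]])+p[:2],np.full(len(P),z)]
    w=at_z(n,uv,z);d=w[0]-w[len(P)-1] if len(P)==4 else 0
    r=least_squares(lambda p:(proj(n,X(p))-uv).ravel(),[*w[:,:2].mean(0),np.arctan2(d[1],d[0])])
    return r.x[:2].round(1),round(np.degrees(r.x[2]),2),round(np.sqrt((r.fun**2).mean()),2)
def off(x,y,z,yaw):
    s=ctrl.get_state();p=s['ee_pos'];a=s['tcp_rot'][2]
    dy=(yaw-a+90)%180-90;a2=np.radians(a+dy);d=np.array([x,y])-p[:2]
    print('t',s['t'],'turn rad',round(-np.radians(dy),3),'then tool shift',
      round(d@[np.cos(a2),np.sin(a2)],1),round(d@[np.sin(a2),-np.cos(a2)],1),round(p[2]-z,1),'J6',s['joint_positions'][5].round(1))
E
python3 - <<'E'
from h import *
f=lambda l:np.array(l)/2.66+[170,150]-0.3
# cover: image up ~ +x world?, left ~ +y
print(at_z('top',f([[0,0],[0,100],[100,0]]),0).round())
cv=fitpts('top',f([[121,83],[209,113],[167,230],[78,198]]),4);print('cover',cv)
print('stirrer',fitpts('top',f([[434,121],[534,113],[544,242],[445,248]]),46))
print('bar',at_z('top',f([[141,155]]),36).round(1))
off(*cv[0],250,cv[1])
for t in('beaker','rod_tin','flask','amber_bottle'):
    r=ctrl.spot_in('top',t)[:1]
    for q in r:print(t,q['score'],at_z('top',[[(q['rect'][0]+q['rect'][2])/2,(q['rect'][1]+q['rect'][3])/2]],60).round())
E
```

```text
[[723. 325.   0.]
 [615. 324.   0.]
 [722. 217.   0.]]
cover (array([553.9, 168.5]), np.float64(-19.85), np.float64(0.15))
stirrer (array([ 523.6, -187.8]), np.float64(3.67), np.float64(0.21))
bar [[552.6 165.9  36. ]]
t 0.4 turn rad 0.77 then tool shift 28.6 -795.1 -2.4 J6 -1.1
beaker 0.76 [[594.  -5.  60.]]
rod_tin 0.87 [[486. 485.  60.]]
flask 0.67 [[737.  13.  60.]]
amber_bottle 0.63 [[484. 480.  60.]]
```

```bash
python3 -m crank '[[[0,0,0],0.154,1],[[0,0,0],0.154,1],[[0,0,0],0.154,1],[[0,0,0],0.154,1],[[0,0,0],0.154,1],[[0,-0.055,0],0,1],[[0,-0.055,0],0,1],[[0,-0.055,0],0,1],[[0,-0.055,0],0,1],[[0,-0.055,0],0,1]]' 25; python3 -m crank '[[[0.005,-0.057,0],0,1],[[0.005,-0.057,0],0,1],[[0.005,-0.057,0],0,1],[[0.005,-0.057,0],0,1],[[0.005,-0.057,0],0,1],[[0.003,-0.057,0.02],0,1],[[0,-0.057,0.02],0,1],[[0,-0.057,0.02],0,1],[[0,-0.044,0.02],0,1],[[0,-0.02,0.01],0,1]]'
python3 - <<'E'
from h import *
cv2.imwrite('pics/s1.png',cv2.resize(ctrl.grab_frame('scene')[80:240,200:400],None,fx=3,fy=3,interpolation=2))
off(553.2,167.8,34,-19.85)
E
```

```text
t: 1.85
ee_pos: [350.8, -309.5, 247.9]
tcp_rot: [180.0, -0.0, -19.9]
contact_force: [0.1, -0.1, -0.0]
opening: 0.997
gripper_force: 0.0
t: 3.1
ee_pos: [553.3, 170.7, 156.6]
tcp_rot: [180.0, 0.0, -19.7]
contact_force: [-0.4, -0.5, 0.6]
opening: 1.002
gripper_force: 0.0
t 3.15 turn rad 0.002 then tool shift 0.9 3.5 122.0 J6 125.7
```

View pics/s1.png

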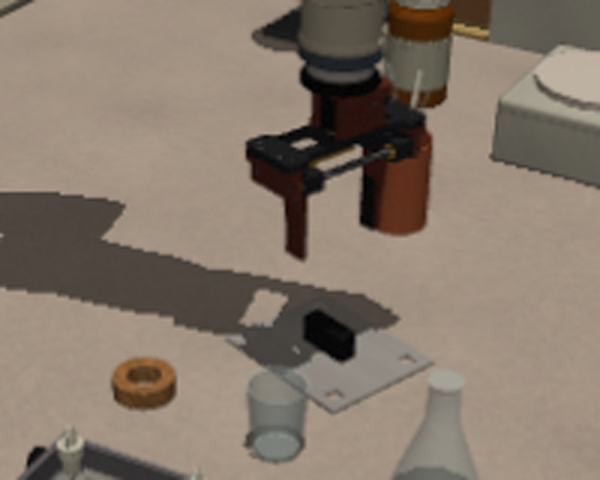

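Gripper hangs over the plate (bar at 330,335 in crop), nothing in the way; descending and gripping.

```bash
python3 -m crank '[[[0.001,0.0035,0.02],0,1],[[0,0,0.02],0,1],[[0,0,0.02],0,1],[[0,0,0.02],0,1],[[0,0,0.015],0,1],[[0,0,0.015],0,1],[[0,0,0.01],0,1],[[0,0,0.0],0,1],[[0,0,0],0,-1],[[0,0,0],0,-1]]' 25; python3 -m crank '[[[0,0,0],0,-1],[[0,0,0],0,-1],[[0,0,0],0,-1],[[0,0,0],0,-1],[[0,0,-0.002],0,-1],[[0,0,-0.005],0,-1],[[0,0,-0.01],0,-1],[[0,0,-0.02],0,-1],[[0,0,-0.03],0,-1],[[0,0,-0.03],0,-1]]'
```

```text
t: 4.4
ee_pos: [553.3, 165.2, 38.3]
tcp_rot: [-180.0, -0.1, -19.8]
contact_force: [0.2, -0.3, -0.2]
opening: 0.81
gripper_force: 0.0
t: 5.65
ee_pos: [552.9, 165.0, 136.8]
tcp_rot: [-180.0, -0.0, -19.8]
contact_force: [0.8, -0.1, -4.0]
opening: 0.249
gripper_force: 25.0
```

```bash
python3 -m crank '[[[0,0,-0.01],-0.08,-1],[[0,0,-0.01],-0.082,-1],[[0,0,-0.01],-0.082,-1],[[0,0,-0.01],-0.082,-1],[[0,0,-0.01],-0.082,-1],[[0,0,0],0,-1],[[0,0,0],0,-1],[[0,0,0],0,-1],[[0,0,0],0,-1],[[0,0,0],0,-1]]'
python3 - <<'E'
from h import *
off(523.6,-187.8,150,3.67)
E
```

```text
t: 6.9
ee_pos: [552.8, 165.0, 184.4]
tcp_rot: [180.0, 0.0, 3.5]
contact_force: [-0.2, 0.0, -3.7]
opening: 0.248
gripper_force: 25.0
t 6.9 turn rad -0.002 then tool shift -51.7 350.2 34.4 J6 101.9
```

```bash
python3 -m crank '[[[-0.002,0.015,0],0,-1],[[-0.006,0.04,0],0,-1],[[-0.0065,0.045,0],0,-1],[[-0.0065,0.045,0],0,-1],[[-0.0065,0.045,0],0,-1],[[-0.0065,0.045,0],0,-1],[[-0.0065,0.045,0],0,-1],[[-0.006,0.04,0.01],0,-1],[[-0.004,0.022,0.015],0,-1],[[-0.001,0.008,0.015],0,-1]]'; python3 -m crank '[[[0,0,0.01],0,-1],[[0,0,0.01],0,-1],[[0,0,0],0,-1],[[0,0,0],0,-1],[[0,0,0],0,-1],[[0,0,0],0,-1],[[0,0,0],0,-1],[[0,0,0],0,-1],[[0,0,0],0,-1],[[0,0,0],0,-1]]'
python3 - <<'E'
from h import *
off(523.6,-187.8,120,3.67)
for n in('top','scene'):
    im=ctrl.grab_frame(n);cv2.imwrite(f'pics/{n}2.png',im)
    if n=='top':cv2.imwrite('pics/v2.png',cv2.resize(im[165:285,300:420],None,fx=5,fy=5,interpolation=2))
    else: cv2.imwrite('pics/v3.png',cv2.resize(im[170:300,165:315],None,fx=4.5,fy=4.5,interpolation=2))
E
```

```text
t: 8.15
ee_pos: [522.5, -189.3, 144.2]
tcp_rot: [180.0, -0.0, 3.4]
contact_force: [0.4, 0.3, -4.6]
opening: 0.249
gripper_force: 25.0
t: 9.4
ee_pos: [523.1, -187.5, 124.6]
tcp_rot: [-180.0, 0.0, 3.5]
contact_force: [-0.0, -0.2, -2.5]
opening: 0.249
gripper_force: 25.0
t 9.4 turn rad -0.002 then tool shift 0.5 0.3 4.6 J6 65.5
```

View pics/v2.png

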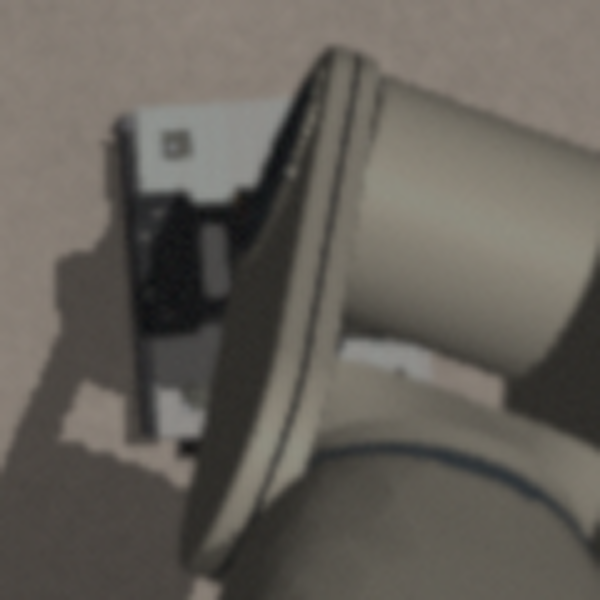

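View pics/v3.png

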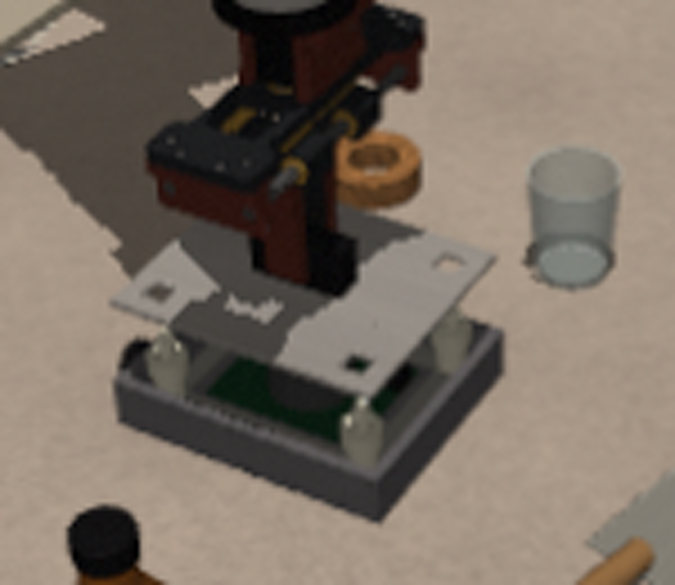

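Run:
```python
from h import *
a=cv2.imread('pics/scene0.png');b=cv2.imread('pics/scene2.png')
g=lambda i:cv2.convertScaleAbs(cv2.resize(i,None,fx=7,fy=7,interpolation=2),alpha=1.5)
t=[g(a[215:257,185:285]) , g(b[215:257,185:285])]
cv2.imwrite('pics/v4.png',np.vstack(t));print(t[0].shape)
```

```text
(294, 700, 3)
```

View pics/v4.png

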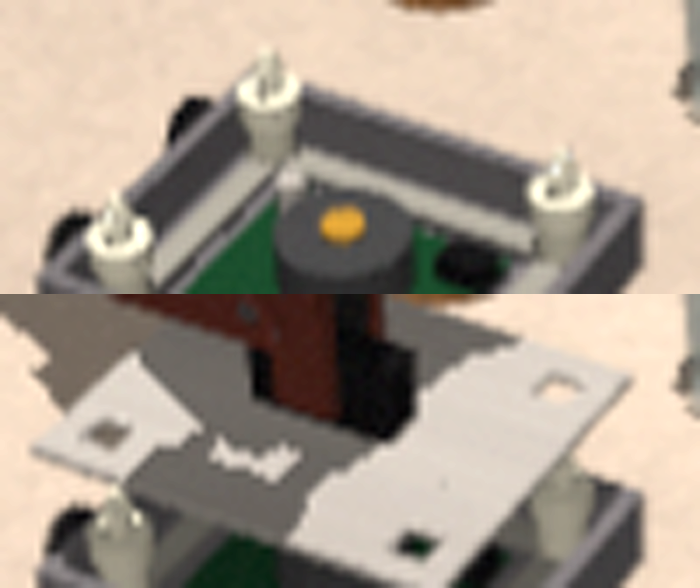

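Run:
```python
from h import *
S=lambda l:np.array(l)/7.+[185,215]-.4
T1=np.array([[434,121],[534,113],[544,242],[445,248]])/2.66+[170,150]-.3
T2=np.array([[176,144]])/5.+[300,165]-.4
def body(p,P,z):
    c,s=np.cos(p[2]),np.sin(p[2]);return np.c_[P@np.array([[c,s],[-s,c]])+p[:2],np.full(len(P),z)]
tcp=np.array([523.1,-187.5])
def f(q):
    s,h,c,cz,bx,by=q[:3],q[3],q[4:7],q[7],q[8],q[9]
    b=[bx,by]
    return np.r_[(proj('top',body(s,SO,h))-T1).ravel(),
     (proj('scene',body(s,SO[[2,3,0]],h+18))+b-S([[115,193],[266,48],[566,148]])).ravel(),
     (proj('scene',body(s,SO[[2,3,0]],h))+b-S([[119,241],[268,96],[560,196]])).ravel(),
     (proj('top',body(c,SO[:1],cz+4))-T2).ravel(),
     (proj('scene',body(c,SO[[2,0,1]],cz+4))+b-S([[107,139],[558,92],[416,251]])).ravel(),
     np.array([bx,by])/1.,(h-44)/6,(cz-87)/2,np.degrees(c[2]-np.radians(3.5))/.5]
r=least_squares(f,[523,-187,.06,44,523,-187,.06,87,0,0]);x=r.x
C=np.linalg.inv(r.jac.T@r.jac)**1 
print(x[:2].round(1),np.degrees(x[2]).round(2),'h',x[3].round(1),'cover',x[4:6].round(1),np.degrees(x[6]).round(2),x[7].round(1),x[8:].round(2))
print('res',r.fun.round(2));print('sd@.4px',(np.sqrt(np.diag(C))*.4).round(2))
d=x[:2]-x[4:6];a=np.radians(3.5);print('tool shift',d@[np.cos(a),np.sin(a)],d@[np.sin(a),-np.cos(a)],'turn',-(x[2]-x[6]))
```

```text
[ 523.9 -188.1] 3.64 h 43.8 cover [ 523.5 -188.3] 3.57 86.2 [0.21 0.61]
res [ 0.13 -0.35 -0.16  0.    0.21 -0.06 -0.22  0.19  0.1   0.81  0.03  0.74
 -0.83  0.68  0.18 -0.65  0.18 -0.83  0.14 -0.8   0.3  -0.23  0.04 -0.23
 -0.    0.02 -0.07 -0.36  0.21  0.61 -0.03 -0.4   0.14]
sd@.4px [0.48 0.48 0.   0.97 0.74 0.83 0.   0.7  0.2  0.28]
tool shift 0.3621639363291506 -0.14112026988955517 turn -0.0012263934780376712
```

```bash
python3 -m crank '[[[0.0004,-0.0001,0.003],0,-1],[[0,0,0.004],0,-1],[[0,0,0.004],0,-1],[[0,0,0.003],0,-1],[[0,0,0.003],0,-1],[[0,0,0.002],0,-1],[[0,0,0.001],0,-1],[[0,0,0],0,-1],[[0,0,0],0,-1],[[0,0,0],0,-1]]'; python3 -m crank '[[[0,0,0.001],0,-1],[[0,0,0.001],0,-1],[[0,0,0.001],0,-1],[[0,0,0.001],0,-1],[[0,0,0.0005],0,-1],[[0,0,0],0,-1],[[0,0,0],0,-1],[[0,0,0],0,-1],[[0,0,0],0,-1],[[0,0,0],0,-1]]'
```

```text
t: 10.75
ee_pos: [523.6, -187.4, 104.8]
tcp_rot: [180.0, -0.0, 3.5]
contact_force: [-0.2, -0.1, -2.8]
opening: 0.25
gripper_force: 25.0
t: 12.0
ee_pos: [523.5, -187.4, 100.2]
tcp_rot: [180.0, -0.0, 3.5]
contact_force: [1.0, -0.0, -2.9]
opening: 0.249
gripper_force: 25.0
```

```bash
python3 -m crank '[[[0,0,0.0005],0,-1],[[0,0,0.0005],0,-1],[[0,0,0.0005],0,-1],[[0,0,0.0005],0,-1],[[0,0,0],0,-1],[[0,0,0],0,-1],[[0,0,0],0,-1],[[0,0,0],0,-1],[[0,0,0],0,-1],[[0,0,0],0,-1]]'; python3 -m crank '[[[0,0,0.0005],0,-1],[[0,0,0.0005],0,-1],[[0,0,0.0005],0,-1],[[0,0,0.0005],0,-1],[[0,0,0],0,-1],[[0,0,0],0,-1],[[0,0,0],0,-1],[[0,0,0],0,-1],[[0,0,0],0,-1],[[0,0,0],0,-1]]'
```

```text
t: 13.25
ee_pos: [523.6, -187.4, 98.2]
tcp_rot: [180.0, -0.0, 3.5]
contact_force: [0.7, 0.0, 1.2]
opening: 0.244
gripper_force: 25.0
t: 14.5
ee_pos: [524.2, -188.2, 96.5]
tcp_rot: [179.9, -0.1, 3.6]
contact_force: [0.1, -6.4, 2.3]
opening: 0.25
gripper_force: 25.0
```

```bash
python3 -m crank '[[[0,0.0005,0],0,-1],[[0,0.0005,0],0,-1],[[0,0.0003,0],0,-1],[[0,0,0],0,-1],[[0,0,0],0,-1],[[0,0,0],0,-1],[[0,0,0],0,-1],[[0,0,0],0,-1],[[0,0,0],0,-1],[[0,0,0],0,-1]]'
python3 - <<'E'
from h import *
im=ctrl.grab_frame('scene');cv2.imwrite('pics/v5.png',cv2.convertScaleAbs(cv2.resize(im[200:300,180:290],None,fx=6,fy=6,interpolation=2),alpha=1.4))
E
```

```text
t: 15.75
ee_pos: [523.6, -188.7, 96.2]
tcp_rot: [180.0, -0.0, 3.5]
contact_force: [3.3, -2.5, -0.8]
opening: 0.247
gripper_force: 25.0
```

View pics/v5.png

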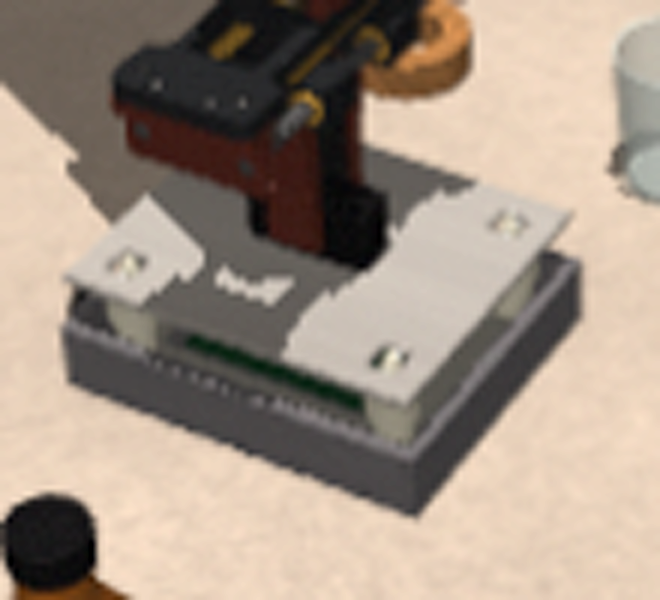

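Tips show in the holes at (128,263), (388,357), (510,222). I'll follow the small side force and keep lowering.

```bash
python3 -m crank '[[[0.0004,0.0004,0],0,-1],[[0.0002,0.0003,0],0,-1],[[0,0,0.0005],0,-1],[[0,0,0.0005],0,-1],[[0,0,0],0,-1],[[0,0,0],0,-1],[[0,0,0],0,-1],[[0,0,0],0,-1],[[0,0,0],0,-1],[[0,0,0],0,-1]]'
```

```text
t: 17.05
ee_pos: [523.8, -188.9, 95.4]
tcp_rot: [-180.0, 0.0, 3.5]
contact_force: [0.1, 1.4, 6.2]
opening: 0.245
gripper_force: 25.0
```

```bash
python3 -m crank '[[[0,0,0.0005],0,-1],[[0,0,0.0005],0,-1],[[0,0,0],0,-1],[[0,0,0],0,-1],[[0,0,0],0,-1],[[0,0,0],0,-1],[[0,0,0],0,-1],[[0,0,0],0,-1]  ,[[0,0,0],0,-1],[[0,0,0],0,-1]]'
```

```text
t: 18.3
ee_pos: [524.0, -189.0, 94.9]
tcp_rot: [-180.0, 0.0, 3.5]
contact_force: [-1.4, 2.5, 11.6]
opening: 0.247
gripper_force: 25.0
```

```bash
python3 -m crank '[[[0,0,-0.0005],0,-1],[[0,0,-0.0005],0,-1],[[0,0,0],0,0],[[0,0,0],0,0],[[0,0,0],0,0],[[0,0,0],0,0],[[0,0,-0.005],0,0],[[0,0,-0.015],0,0],[[0,0,-0.02],0,0],[[0,0,-0.005],0,0]]'; python3 -m crank '[[[0.01,0,0],0,-1],[[0.02,0,0],0,-1],[[0.02,0,0],0,-1],[[0.01,0,0],0,-1],[[0.005,0,0],0,-1],[[0,0,0.01],0,-1],[[0,0,0.01],0,-1],[[0,0,0.01],0,-1],[[0,0,0.01],0,-1],[[0,0,0.005],0,-1]]'
python3 - <<'E'
from h import *
a=np.radians(3.6);off(523.8+65*np.cos(a),-188.6+65*np.sin(a),85.6,3.55)
im=ctrl.grab_frame('scene');cv2.imwrite('pics/v6.png',cv2.convertScaleAbs(cv2.resize(im[200:300,180:290],None,fx=6,fy=6,interpolation=2),alpha=1.4))
E
```

```text
t: 19.55
ee_pos: [525.2, -189.7, 142.2]
tcp_rot: [179.9, -0.2, 3.5]
contact_force: [-0.2, -0.2, 0.8]
opening: 0.501
gripper_force: 0.0
t: 20.8
ee_pos: [588.6, -185.2, 94.2]
tcp_rot: [-180.0, 0.1, 3.5]
contact_force: [-0.6, 0.5, 0.0]
opening: 0.004
gripper_force: 0.0
t 20.8 turn rad -0.0 then tool shift 0.1 -0.7 8.6 J6 67.9
```

View pics/v6.png

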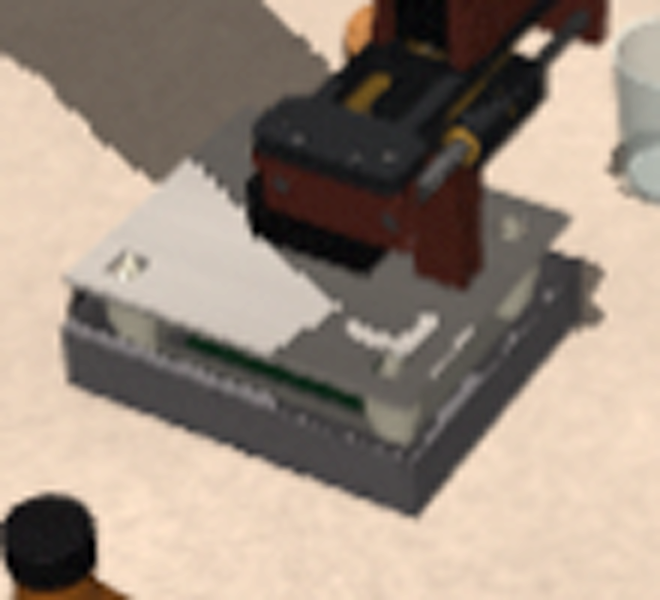

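```bash
python3 -m crank '[[[0,-0.0007,0.003],0,-1],[[0,0,0.003],0,-1],[[0,0,0.001],0,-1],[[0,0,0.001],0,-1],[[0,0,0.001],0,-1],[[0,0,0.0005],0,-1],[[0,0,0],0,-1],[[0,0,0],0,-1],[[0,0,0],0,-1],[[0,0,0],0,-1]]'
```

```text
t: 22.1
ee_pos: [589.1, -184.6, 85.7]
tcp_rot: [-180.0, -0.0, 3.5]
contact_force: [-0.3, -0.5, 0.9]
opening: 0.008
gripper_force: 0.0
```

```bash
python3 -m crank '[[[0,0,0.0005],0,-1],[[0,0,0.0005],0,-1],[[0,0,0.0005],0,-1],[[0,0,0.0005],0,-1],[[0,0,0],0,-1],[[0,0,0],0,-1],[[0,0,0],0,-1],[[0,0,0],0,-1],[[0,0,0],0,-1],[[0,0,0],0,-1]]'
```

```text
t: 23.35
ee_pos: [589.2, -184.7, 84.4]
tcp_rot: [180.0, -0.0, 3.5]
contact_force: [-2.0, 1.2, 6.7]
opening: 0.006
gripper_force: 3.7
```

```bash
python3 -m crank '[[[0,0,0.0005],0,-1],[[0,0,0.0005],0,-1],[[0,0,0.0005],0,-1],[[0,0,0.0005],0,-1],[[0,0,0],0,-1],[[0,0,0],0,-1],[[0,0,0],0,-1],[[0,0,0],0,-1],[[0,0,0],0,-1],[[0,0,0],0,-1]]'
```

```text
t: 24.6
ee_pos: [589.3, -184.7, 82.9]
tcp_rot: [180.0, -0.0, 3.5]
contact_force: [-3.9, 1.1, 11.5]
opening: 0.005
gripper_force: 5.7
```

```bash
python3 -m crank '[[[0,0,0.0005],0,-1],[[0,0,0.0005],0,-1],[[0,0,0.0005],0,-1],[[0,0,0.0005],0,-1],[[0,0,0],0,-1],[[0,0,0],0,-1],[[0,0,0],0,-1],[[0,0,0],0,-1],[[0,0,0],0,-1],[[0,0,0],0,-1]]'
```

```text
t: 25.85
ee_pos: [589.4, -184.7, 80.0]
tcp_rot: [180.0, -0.0, 3.5]
contact_force: [-0.6, -0.1, 6.0]
opening: 0.001
gripper_force: 2.8
```

```bash
python3 -m crank '[[[0,0,0.001],0,-1],[[0,0,0.001],0,-1],[[0,0,0.001],0,-1],[[0,0,0.001],0,-1],[[0,0,0.0005],0,-1],[[0,0,0.0005],0,-1],[[0,0,0],0,-1],[[0,0,0],0,-1],[[0,0,0],0,-1],[[0,0,0],0,-1]]'
```

```text
t: 27.1
ee_pos: [588.9, -184.6, 75.3]
tcp_rot: [-180.0, 0.0, 3.5]
contact_force: [-3.0, 0.3, 9.6]
opening: 0.006
gripper_force: 4.4
```

```bash
python3 -m crank '[[[0,0,0.0005],0,-1],[[0,0,0.0005],0,-1],[[0,0,0.0004],0,-1],[[0,0,0],0,-1],[[0,0,0],0,-1],[[0,0,0],0,-1],[[0,0,0],0,-1],[[0,0,0],0,-1],[[0,0,0],0,-1],[[0,0,0],0,-1]]'
```

```text
t: 28.35
ee_pos: [589.0, -184.6, 75.1]
tcp_rot: [-180.0, 0.0, 3.5]
contact_force: [-6.3, 1.8, 19.5]
opening: 0.004
gripper_force: 9.5
```

```bash
python3 -m crank '[[[0,0,-0.005],0,-1],[[0,0,-0.025],0,-1],[[0,0,-0.025],0,-1],[[-0.01,0,-0.001],0,-1],[[-0.025,0,0],0,-1],[[-0.03,0,0],0,-1],[[-0.03,0,0],0,-1],[[-0.025,0,0],0,-1],[[-0.01,0,0],0,-1],[[0,0,0.005],0,-1]]';  python3 - <<'E'
from h import *
a=np.radians(3.6);off(523.8-65*np.cos(a),-188.6-65*np.sin(a),90,3.55)
E
```

```text
t: 29.6
ee_pos: [459.0, -192.8, 123.9]
tcp_rot: [-180.0, -0.0, 3.5]
contact_force: [0.6, 0.2, -0.3]
opening: 0.007
gripper_force: 0.0
t 29.6 turn rad -0.001 then tool shift -0.1 -0.1 33.9 J6 62.3
```

```bash
python3 -m crank '[[[0,0,0.005],0,-1],[[0,0,0.01],0,-1],[[0,0,0.01],0,-1],[[0,0,0.005],0,-1],[[0,0,0.002],0,-1],[[0,0,0.001],0,-1],[[0,0,0.001],0,-1],[[0,0,0.001],0,-1],[[0,0,0.001],0,-1],[[0,0,0],0,-1]]'; python3 -m crank '[[[0,0,0.0005],0,-1],[[0,0,0.0005],0,-1],[[0,0,0.0005],0,-1],[[0,0,0.0005],0,-1],[[0,0,0.0005],0,-1],[[0,0,0],0,-1],[[0,0,0],0,-1],[[0,0,0],0,-1],[[0,0,0],0,-1],[[0,0,0],0,-1]]'
```

```text
t: 30.85
ee_pos: [459.3, -192.7, 88.3]
tcp_rot: [180.0, -0.0, 3.5]
contact_force: [-0.6, 0.2, -0.3]
opening: 0.001
gripper_force: 0.0
t: 32.1
ee_pos: [459.3, -192.6, 85.8]
tcp_rot: [-180.0, 0.0, 3.5]
contact_force: [-0.6, 0.0, -0.3]
opening: 0.005
gripper_force: 0.0
```

```bash
python3 -m crank '[[[0,0,0.0005],0,-1],[[0,0,0.0005],0,-1],[[0,0,0.0005],0,-1],[[0,0,0.0005],0,-1],[[0,0,0.0005],0,-1],[[0,0,0],0,-1],[[0,0,0],0,-1],[[0,0,0],0,-1],[[0,0,0],0,-1],[[0,0,0],0,-1]]'
```

```text
t: 33.35
ee_pos: [459.4, -192.7, 83.8]
tcp_rot: [180.0, -0.0, 3.5]
contact_force: [-1.2, -0.9, 7.0]
opening: 0.01
gripper_force: 3.6
```

```bash
python3 -m crank '[[[0,0,0.0005],0,-1],[[0,0,0.0005],0,-1],[[0,0,0.0005],0,-1],[[0,0,0.0],0,-1],[[0,0,0],0,-1],[[0,0,0],0,-1],[[0,0,0],0,-1],[[0,0,0],0,-1],[[0,0,0],0,-1],[[0,0,0],0,-1]]'
```

```text
t: 34.6
ee_pos: [459.7, -192.8, 82.6]
tcp_rot: [180.0, -0.1, 3.5]
contact_force: [-1.5, 0.2, 10.7]
opening: 0.008
gripper_force: 5.1
```

```bash
python3 -m crank '[[[0,0,0.0005],0,-1],[[0,0,0.0005],0,-1],[[0,0,0.0005],0,-1],[[0,0,0.0005],0,-1],[[0,0,0.0005],0,-1],[[0,0,0],0,-1],[[0,0,0],0,-1],[[0,0,0],0,-1],[[0,0,0],0,-1],[[0,0,0],0,-1]]'
```

```text
t: 35.85
ee_pos: [459.6, -192.7, 79.4]
tcp_rot: [180.0, -0.0, 3.5]
contact_force: [2.0, 0.4, 5.1]
opening: 0.005
gripper_force: 2.2
```

```bash
python3 -m crank '[[[0,0,0.001],0,-1],[[0,0,0.001],0,-1],[[0,0,0.001],0,-1],[[0,0,0.0005],0,-1],[[0,0,0.0005],0,-1],[[0,0,0],0,-1],[[0,0,0],0,-1],[[0,0,0],0,-1],[[0,0,0],0,-1],[[0,0,0],0,-1]]'
```

```text
t: 37.1
ee_pos: [459.3, -192.7, 75.3]
tcp_rot: [180.0, -0.0, 3.5]
contact_force: [-0.2, -0.1, 0.7]
opening: 0.005
gripper_force: 0.0
```

```bash
python3 -m crank '[[[0,0,0.0005],0,-1],[[0,0,0.0005],0,-1],[[0,0,0.0005],0,-1],[[0,0,0],0,-1],[[0,0,0],0,-1],[[0,0,0],0,-1],[[0,0,0],0,-1],[[0,0,0],0,-1],[[0,0,0],0,-1],[[0,0,0],0,-1]]'
```

```text
t: 38.35
ee_pos: [459.3, -192.7, 74.3]
tcp_rot: [180.0, -0.0, 3.5]
contact_force: [-1.5, 1.3, 7.4]
opening: 0.004
gripper_force: 3.7
```

```bash
python3 -m crank '[[[0,0,0.0005],0,-1],[[0,0,0.0004],0,-1],[[0,0,0],0,-1],[[0,0,0],0,-1],[[0,0,0],0,-1],[[0,0,0],0,-1],[[0,0,0],0,-1],[[0,0,0],0,-1],[[0,0,0],0,-1],[[0,0,0],0,-1]]'; python3 -m crank '[[[0,0,-0.005],0,-1],[[0,0,-0.025],0,-1],[[0,0,-0.02],0,-1],[[0.01,0,0],0,-1],[[0.025,0,0],0,-1],[[0.03,0,0],0,-1],[[0.03,0,0],0,-1],[[0.025,0,0],0,-1],[[0.01,0,0.005],0,-1],[[0,0,0.01],0,-1]]'; python3 -m crank '[[[0,0,0.01],0,-1],[[0,0,0.01],0,-1],[[0,0,0.006],0,-1],[[0,0,0.003],0,-1],[[0,0,0],0,-1],[[0,0,0],0,-1],[[0,0,0],0,-1],[[0,0,0],0,-1],[[0,0,0],0,-1],[[0,0,0],0,-1]]'
```

```text
t: 39.6
ee_pos: [459.3, -192.7, 74.1]
tcp_rot: [180.0, -0.0, 3.5]
contact_force: [-3.8, 3.1, 17.8]
opening: 0.007
gripper_force: 9.2
t: 40.85
ee_pos: [589.1, -184.4, 106.7]
tcp_rot: [-180.0, 0.0, 3.6]
contact_force: [-0.1, -0.6, -0.8]
opening: 0.007
gripper_force: 0.0
t: 42.1
ee_pos: [589.0, -184.6, 78.9]
tcp_rot: [-180.0, 0.0, 3.5]
contact_force: [-0.6, 0.2, -0.2]
opening: 0.007
gripper_force: 0.0
```

```bash
python3 -m crank '[[[0,0,0.001],0,-1],[[0,0,0.001],0,-1],[[0,0,0.001],0,-1],[[0,0,0.001],0,-1],[[0,0,0.0005],0,-1],[[0,0,0.0005],0,-1],[[0,0,0.0005],0,-1],[[0,0,0],0,-1],[[0,0,0],0,-1],[[0,0,0],0,-1]]'
```

```text
t: 43.35
ee_pos: [589.1, -184.6, 74.3]
tcp_rot: [180.0, -0.0, 3.5]
contact_force: [-2.5, 0.8, 8.3]
opening: 0.012
gripper_force: 4.3
```

```bash
python3 -m crank '[[[0,0,0.0005],0,-1],[[0,0,0.0004],0,-1],[[0,0,0],0,-1],[[0,0,0],0,-1],[[0,0,0],0,-1],[[0,0,0],0,-1],[[0,0,-0.005],0,-1],[[0,0,-0.03],0,-1],[[0,0,-0.05],0,-1],[[0,0,-0.05],0,-1]]'; python3 -m crank '[[[0,0,-0.04],0,-1],[[0.05,0,0],0,-1],[[0.05,0,0],0,-1],[[0.05,0,0],0,-1],[[0.02,0,0],0,-1],[[0,0,0],0,-1],[[0,0,0],0,-1],[[0,0,0],0,-1],[[0,0,0],0,-1],[[0,0,0],0,-1]]'
python3 - <<'E'
from h import *
im=ctrl.grab_frame('scene');cv2.imwrite('pics/v7.png',cv2.convertScaleAbs(cv2.resize(im[200:300,180:290],None,fx=6,fy=6,interpolation=2),alpha=1.4))
E
```

```text
t: 44.6
ee_pos: [588.8, -184.6, 208.5]
tcp_rot: [-180.0, 0.0, 3.5]
contact_force: [0.4, -0.8, -0.1]
opening: 0.007
gripper_force: 0.0
t: 45.85
ee_pos: [758.5, -174.3, 247.9]
tcp_rot: [180.0, -0.0, 3.5]
contact_force: [-0.0, 0.9, 0.3]
opening: 0.0
gripper_force: 0.0
```

View pics/v7.png

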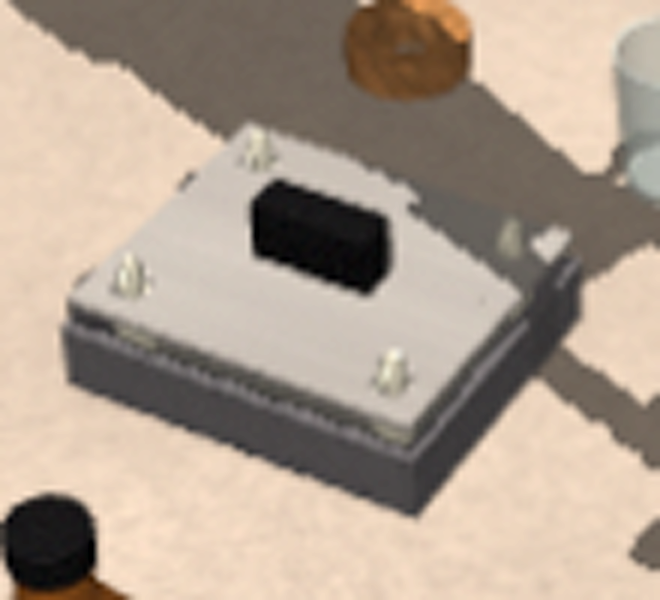

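All four tips, at (130,275), (258,148), (392,370) and (510,238), stand equally tall above a level plate.

```bash
python3 -c "
from plant import ctrl
print(ctrl.hand_in())"
```

```text
the job is handed in; nothing more can be done
None
```

I laid the cover over the four standoffs and pressed it down edge by edge; both short edges reached the same hard stop with at most about 20 N, all four tips stand equally tall above it, and the job was handed in at about 46 s with no verdict reported back.

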